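# Lock the graphics card through the service window

## Robot

A 6-joint arm with a two-finger parallel gripper is mounted at the origin on the work surface. World frame = base frame: x ahead of the robot, y to its left, z up, the work surface at z = 0. Lengths are in mm, angles in rad, forces in N, time in s.
With the tool pointing down it reaches from about 350 to 875 mm from the base axis. Payload 4.2 kg.
Tool frame: the origin (TCP) lies midway between the tips of the shut fingers; the grasp point (between the pads) lies 19 mm behind it; z points along the fingers, y is the direction in which the jaws open and shut (so a half turn about z gives the same grasp; the last joint's range is limited). The gripper opens to 85 mm and grips with 20 to 120 N. Pads are 22 mm wide; open, the fingers measure 114 mm over their backs; the gripper's body (76 mm by 85 mm) begins 54 mm behind the grasp point. The pads swing forward as they close: fully open they stand 13 mm farther back than shut.
Start: joints at [1.499, 0.385, 0.008, 0, -1.194, -0.259], TCP at [202.967, 591.104, 231.312] pointing down, gripper open.
Joint ranges: [-3.14, 3.14], [-1.21, 2.06], [-1.07, 1.41], [-3.16, 2.05], [-2.99, -0.16], [-3.1, 3.1]. Speed limits (rad/s): [2.79, 2.79, 3.14, 3.14, 3.14, 3.14].

## Interface

Orientations are given as a unit quaternion [x, y, z, w].
In Python, from bench import arm, eyes, nets gives the robot as it stands.
- The arm moves only by the tool jog_arm, never from a script. Its argument "rows" is a list of rows, each a list of 3 entries, a list of its own where there are three numbers: the shift along the tool's x, y, z in cm, then the turn, a rotation vector about the tool's x, y, z in degrees, then the finger opening in cm, from 0 to 8.54. In form: [[[x, y, z], [ax, ay, az], jaw], ...]. A call has 1 to 10 rows; each row shifts and turns the commanded pose from where the row before left it, along the tool's axes as they then stand; what a row does not reach is not made up. A row lasts 1/8 s, in which the tool goes at most 62.5 mm and 10.7 degrees, less where a joint would pass 70% of its speed; a pose out of reach is approached as far as the arm can. A call with a gripper value outside its range is refused whole. The fingers move at their own pace and stop on an object; the grip force is fixed at half the most. Time passes only in rows, so rows that do not move let the fingers close. It gives the time, the measured TCP pose, the force and the opening at its end, in the units of the state.
- arm.read_state(): the state, without advancing time (a new reading comes with each control period).
- eyes.get_image(name): name is "scene" or "top"; returns the picture (384x512x3 uint8, red, green, blue); there is no depth.
- eyes.camera_model(name): a dict with "K" (3x3 intrinsics, pixels), "rvec" (rotation vector, rad) and "tvec" (3), from world to camera coordinates, as OpenCV has them. Camera axes: x right, y down, z forward; pixel columns grow to the right and rows downward; lengths in mm; the calibration is good to about 2 mm. A picture is of the moment at which its call begins. camera_model takes no time and is no camera call.
- arm.job_done(): hands the job in, once; it reports no verdict.
Trained networks look in the newest picture that a camera, given by its name, has taken for a name from the list of things; names that differ only in an ending like _2 or _b are one class to them, and where a whole thing is asked for, a point or a joint stands for the part that bears it (a point fixed in the world has none). Each returns a list of dicts, best first, with "conf" (0 to 1); they miss things now and then, are a little off and sometimes report something else, mostly with a low value. They report only what shows in the picture. A call takes as long as a camera call. They do not tell look-alikes from the thing itself.
- nets.boxes_of(camera, name): "position" ([column, row] as shares, 0 to 1, of the picture: columns of its width, rows of its height, amid what is visible of it).
The state is a dict: "clock": time; "joints": joint angles; "joint_vel": joint speeds; "joint_efforts": joint torques, N m; "position": TCP position; "ee_rot": TCP orientation; "contact_force": force on the tool from outside, world axes, zero at the start; "wrist_torque": the same for the moment, N m; "gripper_width": finger opening in mm.
Only numpy, scipy, OpenCV 4.12 (cv2) and the standard library are available. Lean on these libraries where they do the work, as an engineer would, in place of code of your own. Each camera call takes 0.05 s, during which the arm holds its last target.

## Task

The computer case lies on its side with a service window cut in its upper panel. Reach in through the window and press the raised green lever down until it lies flat, so that it locks the card with the orange top; then draw back out clear of everything. Do not touch the case or the frame of the window, leave the white lever standing as it is, and leave the loose parts around and on the case undisturbed.

Things in the scene. Friction and masses are not known exactly. Their poses are not given: they have to be found in the camera images.
- case: Fixed flat box, a black computer case with a grey upper panel, 300 mm (x) by 340 mm (y) by 120 mm high. Origin at the centre of its underside on the bench, z up, yaw within 20 degrees. The panel is 3 mm thick, its top 120 mm above the bench. The white-edged window through it spans x = -10 to +90 mm, y = -85 to +85 mm in this frame.
- window (a point): Centre of the window opening (100 mm in the case's x by 170 mm in its y), level with the top of the panel, 120 mm above the bench. Axes as the case's.
- green_lever (a joint): Angle of the green lever in rad: 0 to 0.12 at the start (raised, 37 to 30 degrees above level), grows as the lever is pressed down, 0.65 at its stop where it lies flat. A friction hinge: about 3 N straight down on the pad moves it, and it stays where it is left.
- green_pad (a point): Centre of the top face of the green lever's thumb pad; moves with the lever. Pad 26 mm long (along the lever) by 24 mm wide. Height above the bench: 96 to 100 mm when raised (below the panel), 72 mm when flat. As it sinks the pad also moves up to 14 mm towards the case's -x. Under it stands the card with the orange top, 53 mm high.
- green_hinge (a point): Centre of the green lever's hinge, 66 mm above the bench; its axis is parallel to the case's y. The lever, 18 mm wide, runs from here towards the case's -x; the pad's centre is 49 mm out along it, the end 62 mm.
- white_lever (a joint): Angle of the white lever over the empty slot, same make and same scale as the green one. It stays raised. The two levers stand side by side along the case's y, about 84 mm apart, in either order.
- white_pad (a point): Centre of the top face of the white lever's thumb pad, same shape as the green one.
- cover: Loose steel slot cover strip, 18 by 110 by 5 mm, lying on the case's panel beside the window on the side of the case's -x. Origin at the centre of its underside.
- driver: Loose screwdriver with a blue handle, 190 mm long, lying on the bench beside the case. Not needed.
- fan: Loose grey case fan, 92 by 92 by 25 mm, lying flat on the bench beside the case; origin at the centre of its underside. Not needed.
- screws: Loose steel screw bowl, 90 mm across, 35 mm high, on the bench beside the case; origin at the centre of its underside. Not needed.
Mind the look-alikes: they are no part of the job. Of the things that look like the part that bears green_lever, take the one that is farthest from the robot's base at the start.

How it is judged:
By the outcome, as a careful person would: the job done as asked, in the order asked, and still so for the second after the job is handed in, with the robot touching nothing.
It also fails if it takes over 35 s, if anything falls off the work surface, if the arm or the gripper's body presses on something with over 40 N, if the wrist force passes 120 N, or if a joint passes its speed limit or range.

## Working session

There is one attempt and no reset: what is moved stays moved. The work goes in short steps, Python scripts to look and compute and a tool call to move; the robot and the scene stay as the last step left them, time stands still between calls to the robot, and variables do not carry over. Pictures are saved under pics/ and viewed, and the job is handed in when it is done.

Besides the shell and the picture viewer there is one more tool, called after "Call:" as name([rows], argument=value, ...), one row to a line, values as JSON. jog_arm: Moves the arm, as the interface text tells. Its arguments: {"type":"object","properties":{"rows":{"type":"array","items":{"type":"array"}}},"required":["rows"]}

```bash
mkdir -p pics; ls; python3 - <<'E'
from bench import arm, eyes, nets
import cv2,json
s=arm.read_state(); print({k:s[k] for k in ('clock','position','ee_rot','gripper_width','contact_force')})
for c in ('scene','top'):
    im=eyes.get_image(c); cv2.imwrite(f'pics/{c}0.png',im[:,:,::-1])
    m=eyes.camera_model(c); print(c,m)
    for n in ('green_lever','white_lever','case','window','cover','driver','fan','screws'):
        try: print(c,n,[( [round(d['position'][0]*512),round(d['position'][1]*384)],round(d['conf'],2)) for d in nets.boxes_of(c,n)])
        except Exception as e: print(n,e)
E
```

```text
pics
{'clock': 0.0, 'position': array([202.80251652, 590.55826687, 230.2520508 ]), 'ee_rot': array([ 9.86333710e-01, -1.64756438e-01, -1.36562368e-04,  1.05392743e-03]), 'gripper_width': 85.33237711204497, 'contact_force': array([ 0.26870989,  0.4066264 , -0.67586798])}
scene {'K': array([[394.6235875 ,   0.        , 255.91955808],
       [  0.        , 394.6235875 , 190.85941123],
       [  0.        ,   0.        ,   1.        ]]), 'rvec': array([ 2.29888277,  1.20047004, -0.38177668]), 'tvec': array([-326.71499773, -275.51019314, 1327.35818339])}
scene green_lever [([128, 184], 0.69), ([292, 117], 0.57), ([258, 241], 0.56), ([342, 183], 0.34)]
scene white_lever [([288, 222], 0.67)]
scene case [([267, 222], 0.74), ([255, 237], 0.6)]
scene window [([268, 221], 0.92), ([257, 239], 0.2)]
scene cover [([259, 175], 0.74)]
scene driver [([162, 260], 0.79)]
scene fan [([342, 183], 0.75), ([261, 237], 0.58)]
scene screws [([366, 224], 0.97), ([165, 264], 0.19)]
top {'K': array([[405.41094094,   0.        , 256.10812653],
       [  0.        , 405.41094094, 196.04376885],
       [  0.        ,   0.        ,   1.        ]]), 'rvec': array([ 2.16175151, -2.11584587,  0.24575495]), 'tvec': array([ 20.19381421, 539.33682502, 919.81707026])}
top green_lever [([262, 180], 0.67), ([285, 159], 0.62), ([366, 307], 0.56), ([140, 277], 0.53)]
top white_lever [([250, 149], 0.71), ([282, 162], 0.46)]
top case [([266, 178], 0.6), ([283, 158], 0.53)]
top window [([264, 181], 0.75)]
top cover [([246, 213], 0.7)]
top driver []
top fan [([151, 179], 0.77)]
top screws [([176, 122], 0.86)]
```

```bash
python3 - <<'E'
import cv2
for c in ('scene','top'):
    im=cv2.imread(f'pics/{c}0.png'); cv2.imwrite(f'pics/{c}0b.png',cv2.resize(im,(800,600),interpolation=cv2.INTER_CUBIC))
im=cv2.imread('pics/top0.png')[110:250,190:340]; cv2.imwrite('pics/top0c.png',cv2.resize(im,None,fx=4,fy=4,interpolation=cv2.INTER_CUBIC))
im=cv2.imread('pics/scene0.png')[160:290,190:340]; cv2.imwrite('pics/scene0c.png',cv2.resize(im,None,fx=4,fy=4,interpolation=cv2.INTER_CUBIC))
E
```

```text
(no output)
```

View pics/scene0b.png

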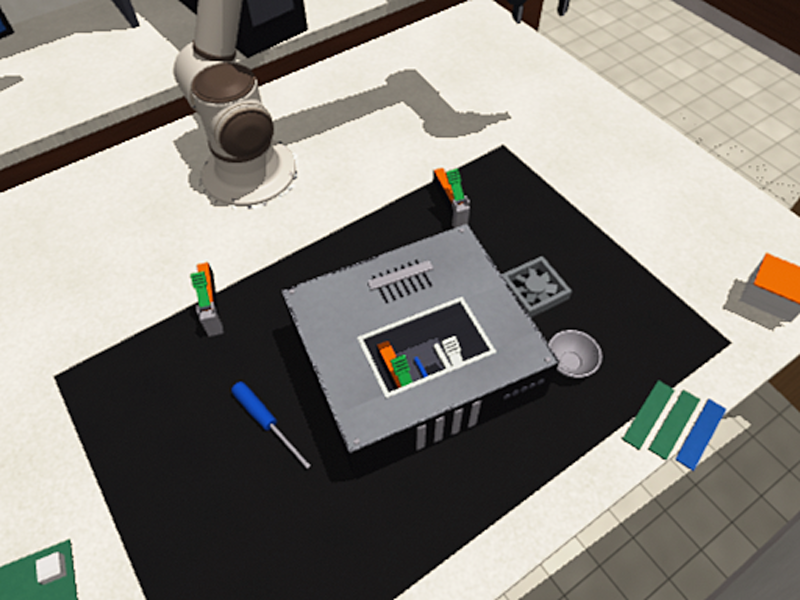

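View pics/top0b.png

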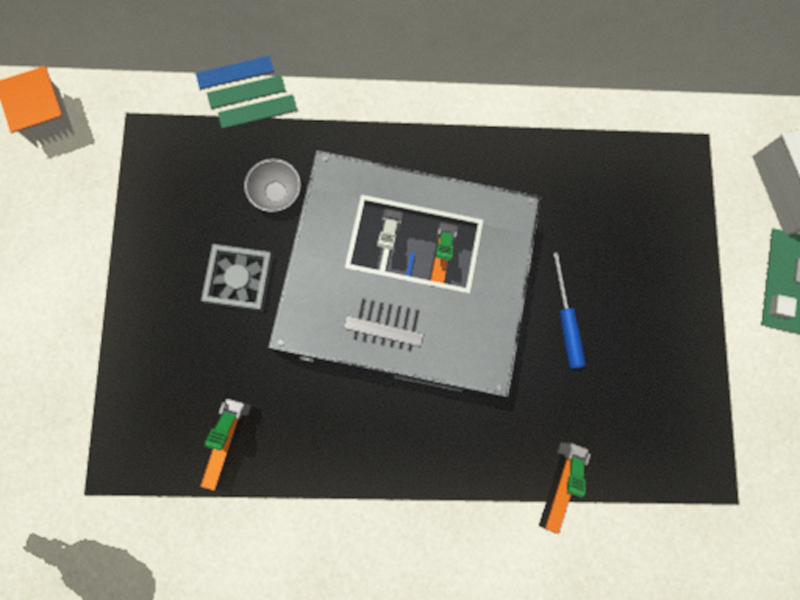

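View pics/top0c.png

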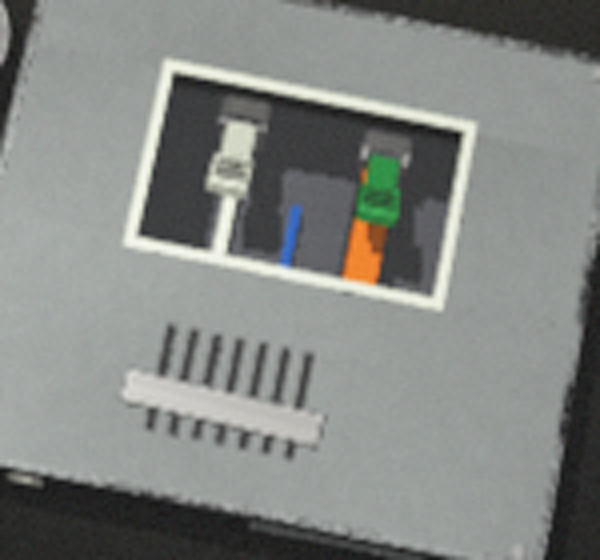

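View pics/scene0c.png

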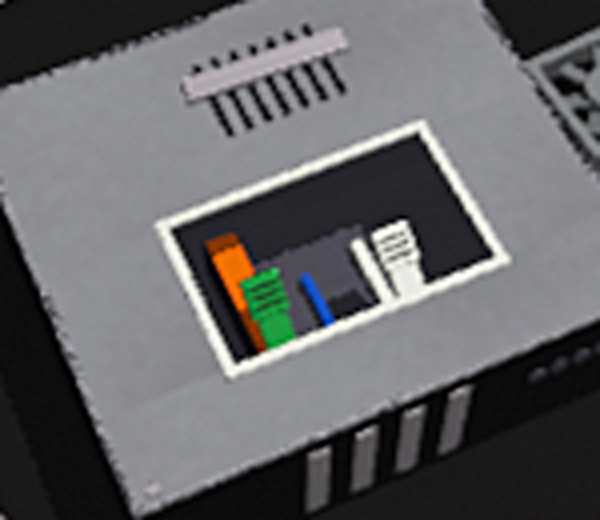

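```bash
cat > h.py <<'E'
import numpy as np,cv2
from bench import eyes
M={c:eyes.camera_model(c) for c in('scene','top')}
def proj(c,P):
    m=M[c];return cv2.projectPoints(np.float64(P).reshape(-1,1,3),m['rvec'],m['tvec'],m['K'],None)[0].reshape(-1,2)
def back(c,uv,z):
    m=M[c];R=cv2.Rodrigues(m['rvec'])[0];C=-R.T@m['tvec'].ravel()
    d=(R.T@np.linalg.inv(m['K'])@np.c_[np.reshape(uv,(-1,2)),np.ones(np.size(uv)//2)].T).T
    return C+d*((z-C[2])/d[:,2])[:,None]
E
python3 - <<'E'
from h import *
o=np.array([190,110]); 
t=lambda l:(np.array(l)+.5)/4-.5+o
out=t([(165,58),(478,122),(441,310),(122,246)]);inn=t([(176,74),(464,132),(430,295),(140,236)])
for n,q in(('out',out),('in',inn)):
    P=back('top',q,120);print(n,P.round(1).tolist(),[round(np.linalg.norm(P[i]-P[i-1]),1) for i in range(4)],P.mean(0).round(1))
os=np.array([190,160]); ts=lambda l:(np.array(l)+.5)/4-.5+os
out=ts([(155,223),(425,118),(512,260),(232,380)]);inn=ts([(173,228),(420,132),(495,256),(237,362)])
for n,q in(('out',out),('in',inn)):
    P=back('scene',q,120);print(n,P.round(1).tolist(),[round(np.linalg.norm(P[i]-P[i-1]),1) for i in range(4)],P.mean(0).round(1))
print('pads top',back('top',t([(378,200),(230,172)]),98).round(1).tolist(),'scene',back('scene',ts([(265,292),(393,243)]),98).round(1).tolist())
print('base',proj('top',[0,0,0]),proj('scene',[0,0,0]),proj('scene',[203,591,231]),proj('top',[203,591,231]))
# mat lookalikes
print(back('top',np.array([(222,425),(575,475),(445,245)])*.64,60))
E
```

```text
out [[691.9, 95.2, 120.0], [659.1, -85.0, 120.0], [548.3, -63.4, 120.0], [580.2, 116.0, 120.0]] [np.float64(113.6), np.float64(183.2), np.float64(112.9), np.float64(182.2)] [619.9  15.7 120. ]
in [[682.4, 88.6, 120.0], [652.9, -76.9, 120.0], [556.7, -57.2, 120.0], [586.3, 106.1, 120.0]] [np.float64(97.7), np.float64(168.2), np.float64(98.2), np.float64(166.0)] [619.6  15.1 120. ]
out [[549.6, -62.0, 120.0], [582.5, 118.4, 120.0], [692.6, 97.8, 120.0], [661.7, -81.5, 120.0]] [np.float64(113.8), np.float64(183.3), np.float64(112.0), np.float64(182.0)] [621.6  18.2 120. ]
in [[558.7, -55.0, 120.0], [589.1, 109.3, 120.0], [684.7, 91.3, 120.0], [654.1, -73.0, 120.0]] [np.float64(97.0), np.float64(167.0), np.float64(97.3), np.float64(167.1)] [621.6  18.2 120. ]
pads top [[617.5, -30.1, 98.0], [631.8, 56.2, 98.0]] scene [[616.4, -27.8, 98.0], [633.6, 55.8, 98.0]]
base [[265.00858456 433.75739342]] [[158.78718936 108.9502309 ]] [[343.60539592  14.15007785]] [[-62.12829101 356.95173018]]
[[ 355.40955558  287.27716031   60.        ]
 [ 292.80491177 -227.66323222   60.        ]
 [ 635.62812049  -35.76997231   60.        ]]
```

The green levers in view are:
- in the case window: top (285,157), scene (256,233), about 637 mm from the base
- on the mat: top (142,272), scene (128,184), about 457 mm
- on the mat: top (368,304), scene (292,117), about 371 mm

The white lever, at top (247,152), is not the target. I choose the one in the case: it is the farthest and sits behind the window, and the close crop shows it over the orange-topped card. The window measures 98 x 167 mm, which fits the given 100 x 170. Both cameras put the pad at about (617,-29).

Next I move over it at safe height with the fingers shut.

Call:
jog_arm([
  [[2,1.5,0],[0,0,0],0],
  [[4,3,0],[0,0,0],0],
  [[4,3,0],[0,0,0],0],
  [[4,3,0],[0,0,0],0],
  [[4,3,0],[0,0,0],0],
  [[4,3,0],[0,0,0],0],
  [[4,3,0],[0,0,0],0],
  [[4,3,0],[0,0,0],0],
  [[4,3,0],[0,0,0],0],
  [[4,3,0],[0,0,0],0],
])

```text
clock: 2.15
position: [470.6, 196.8, 231.7]
ee_rot: [0.986, -0.164, 0.0, -0.0]
contact_force: [0.5, 0.9, -0.2]
gripper_width: -0.1
```

Call:
jog_arm([
  [[4,3.1,0],[0,0,-3],0],
  [[4,3.1,0],[0,0,-3],0],
  [[4,3.1,0],[0,0,-3],0],
  [[4,3.1,0],[0,0,0],0],
  [[4,3.1,0],[0,0,0],0],
  [[0,0,0],[0,0,0],0],
  [[0,0,0],[0,0,0],0],
])

```text
clock: 3.02
position: [627.2, 0.9, 231.0]
ee_rot: [0.996, -0.087, -0.0, 0.0]
contact_force: [-0.8, 0.9, -0.6]
gripper_width: -0.3
```

```bash
cat > look.py <<'E'
import sys
from h import *
from bench import arm,eyes
n=sys.argv[1]
s=arm.read_state();print(s['clock'],s['position'].round(1),s['contact_force'].round(1))
R=cv2.Rodrigues(np.zeros(3))[0]
ims=[]
for c,(x,y) in (('scene',(190,150)),('top',(200,100))):
    im=eyes.get_image(c);cv2.imwrite(f'pics/{c}{n}.png',im[:,:,::-1])
    q=proj(c,s['position'])[0];print(c,'tcp px',q.round(1))
    cr=cv2.resize(im[y:y+150,x:x+130,::-1],None,fx=3,fy=3,interpolation=cv2.INTER_CUBIC)
    cv2.circle(cr,tuple(int(v) for v in ((q-[x,y])*3+1)),3,(255,0,255),1);ims.append(cr)
cv2.imwrite(f'pics/both{n}.png',np.hstack(ims))
E
python3 look.py 1; python3 - <<'E'
from h import *
from scipy.optimize import least_squares
def green(c,lo):
    im=cv2.imread(f'pics/{c}0.png').astype(int);b,g,r=im[...,0],im[...,1],im[...,2]
    m=((g>r*1.5)&(g>b*1.5)&(g>60)).astype(np.uint8)
    n,l,st,ce=cv2.connectedComponentsWithStats(m)
    for i in range(1,n):
        if st[i,4]>30 and 200<ce[i,0]<300 and 100<ce[i,1]<270: print(c,st[i],ce[i].round(1))
green('scene',0);green('top',0)
t=lambda p,o:(np.array(p)+.5)/4-.5+np.array(o)
def tri(a,b):
    return least_squares(lambda P:np.r_[proj('top',P)[0]-t(a,(190,110)),proj('scene',P)[0]-t(b,(190,160))],[617,-29,98])
for a,b in (((378,203),(265,291)),((231,172),(394,243))):
    s=tri(a,b);print(s.x.round(1),s.fun.round(2))
E
```

```text
3.025 [627.2   0.9 231. ] [-0.8  0.9 -0.6]
scene tcp px [269.1 200.1]
top tcp px [275.9 136.1]
scene [286 108  11  20 136] [291.4 117.3]
scene [250 227  14  20 163] [256.9 236.3]
top [279 149  11  18 151] [284.6 157.6]
[615.9 -28.9  99.3] [-0.44 -0.25 -0.52  0.06]
[632.8  56.2  96.1] [-0.28 -0.17 -0.34  0.06]
```

View pics/both1.png

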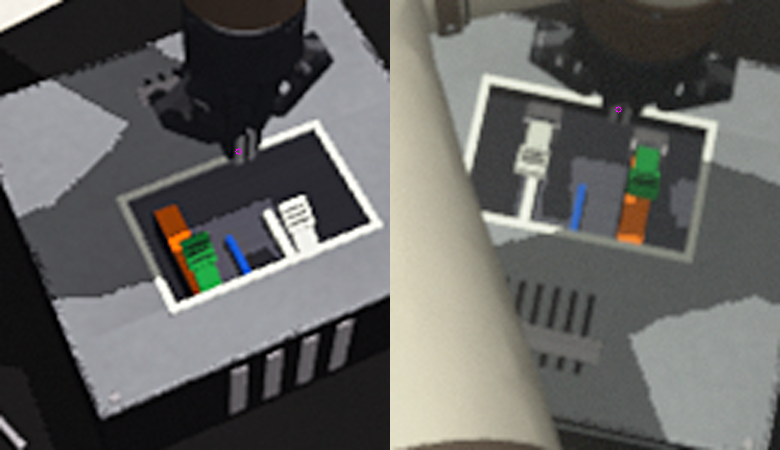

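```bash
python3 - <<'E'
from h import *
p=np.array([627.2,.9,231]);th=2*np.arctan2(-.087,.996)
ty=np.array([np.sin(th),-np.cos(th),0])
print(th,ty)
im=cv2.imread('pics/scene1.png');x,y=215,130
cr=cv2.resize(im[y:y+100,x:x+110],None,fx=7,fy=6,interpolation=cv2.INTER_CUBIC)
cr=cv2.resize(im[y:y+85,x:x+110],None,fx=7,fy=7,interpolation=cv2.INTER_CUBIC)
for h in (0,20,40,50,60,80,100):
    L=[-60,-50,-40,-30,-20,-10,0,10,20,30,40,50,60]
    q=[tuple(int(v) for v in (u-[x,y])*7+3) for u in proj('scene',[p+l*ty+[0,0,h] for l in L])]
    for a,l in zip(q,L): cv2.circle(cr,a,2,(0,255,255) if l else (0,0,255),-1)
    cv2.putText(cr,str(h),q[-1],0,.5,(0,255,0),1)
cv2.imwrite('pics/sil.png',cr)
E
```

```text
-0.174256505750194 [-0.17337595 -0.98485572  0.        ]
```

View pics/sil.png

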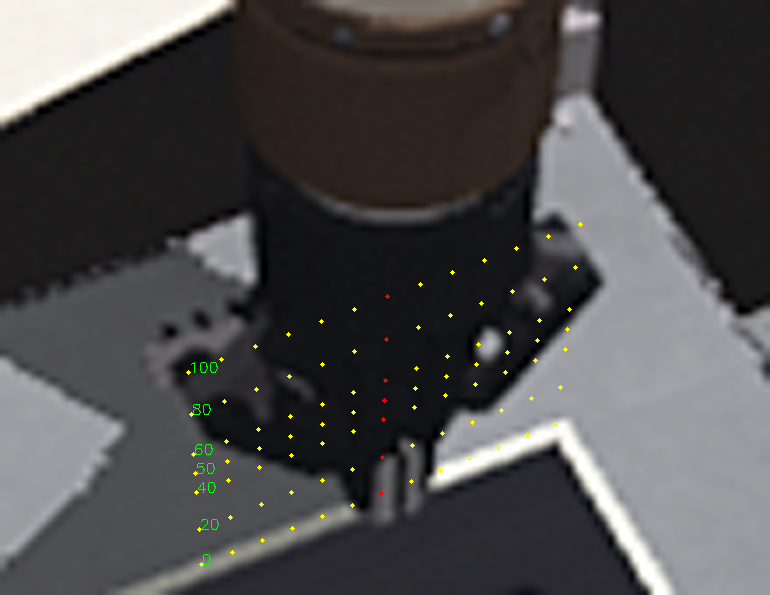

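The shut knuckles are wide: roughly 40–50 mm half-width 48 mm above the tips. The window edge is only about 39 mm from the pad on the -y side. I'll lean the tool 12° so its body tilts towards the window's middle.

Call:
jog_arm([
  [[-0.3,1.6,0],[0,0,0],0],
  [[-0.3,1.5,0],[0,0,0],0],
  [[0,0,0],[-6,0,0],0],
  [[0,0,0],[-6,0,0],0],
  [[0,0,0],[0,0,0],0],
])

```text
clock: 3.75
position: [615.5, -28.2, 230.6]
ee_rot: [0.991, -0.085, -0.01, 0.104]
contact_force: [-1.6, 0.2, -0.7]
gripper_width: 0.2
```

```bash
python3 look.py 2; cat > geo.py <<'E'
from h import *
from bench import arm
from scipy.spatial.transform import Rotation as Rr
s=arm.read_state();p=s['position'];R=Rr.from_quat(s['ee_rot']).as_matrix()
ex=np.array([.985,-.1745,0]);ey=np.array([.1745,.985,0]);W=np.array([620.7,16.8,120])
d=p-W;print('tcp in window frame',(d@ex).round(1),(d@ey).round(1),d[2].round(1),'tool z',R[:,2].round(3),'force',s['contact_force'].round(1),'t',s['clock'])
for n,v in(('down10',[0,0,-10]),('casex10',10*ex),('casey10',10*ey)): print(n,'tool',(R.T@v).round(2))
E
python3 geo.py
```

```text
3.75 [615.5 -28.2 230.6] [-1.6  0.2 -0.7]
scene tcp px [254.8 203. ]
top tcp px [290.4 142.2]
tcp in window frame 3.3 -45.7 111.5 tool z [-0.036 -0.204 -0.978] force [-0.2 -0.8  0.3] t 3.85
down10 tool [ 0.   -2.07  9.78]
casex10 tool [10.    0.02  0.  ]
casey10 tool [ 0.02 -9.79 -2.07]
```

View pics/both2.png

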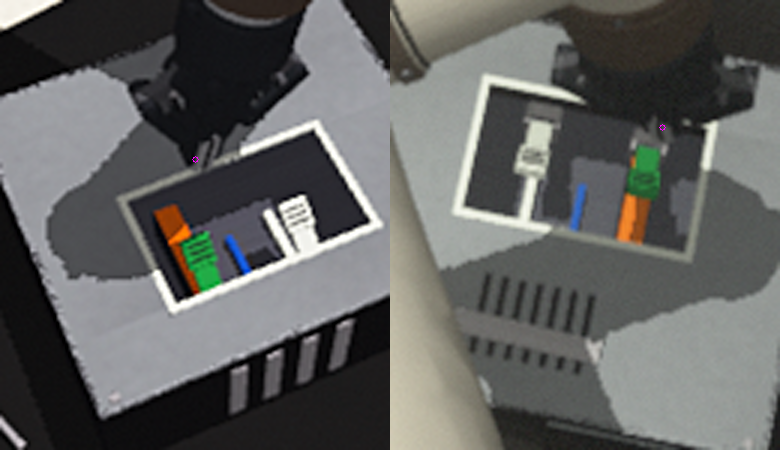

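The tips project where they show in both pictures. Now straight down to just under the panel.

Call:
jog_arm([
  [[0,-0.6,2.8],[0,0,0],0],
  [[0,-0.6,2.8],[0,0,0],0],
  [[0,-0.6,2.8],[0,0,0],0],
  [[0,-0.6,2.8],[0,0,0],0],
  [[0,0,0],[0,0,0],0],
  [[0,0,0],[0,0,0],0],
])

```text
clock: 4.6
position: [617.3, -28.7, 118.3]
ee_rot: [0.991, -0.087, -0.008, 0.104]
contact_force: [-0.4, -0.0, -0.0]
gripper_width: -0.1
```

```bash
python3 look.py 3; python3 geo.py
```

```text
4.6 [617.3 -28.7 118.3] [-0.4 -0.  -0. ]
scene tcp px [255.7 229. ]
top tcp px [284.5 157.2]
tcp in window frame 4.7 -45.1 -1.4 tool z [-0.033 -0.204 -0.978] force [-0.8 -0.5 -0.1] t 4.7
down10 tool [-0.03 -2.07  9.78]
casex10 tool [10.    0.01  0.03]
casey10 tool [ 0.01 -9.79 -2.07]
```

View pics/both3.png

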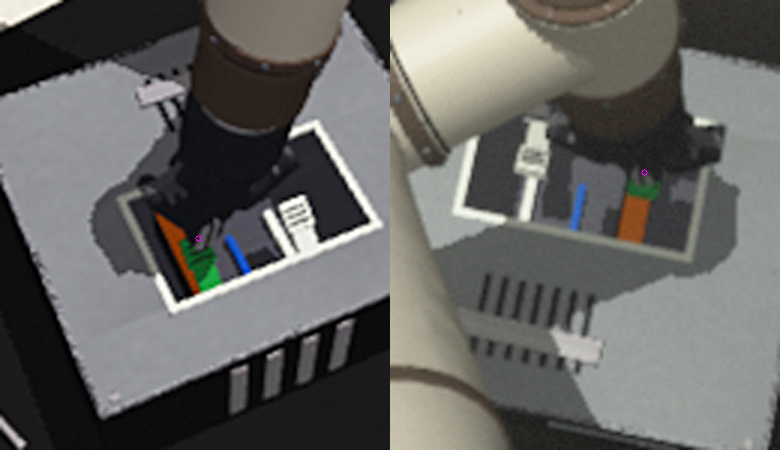

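Call:
jog_arm([
  [[0,-0.1,0.5],[0,0,0],0],
  [[0,-0.1,0.5],[0,0,0],0],
  [[0,-0.1,0.4],[0,0,0],0],
  [[-0.1,-0.1,0.4],[0,0,0],0],
  [[-0.2,-0.1,0.4],[0,0,0],0],
  [[-0.2,-0.1,0.4],[0,0,0],0],
  [[0,0,0],[0,0,0],0],
])

```text
clock: 5.58
position: [611.0, -27.1, 89.4]
ee_rot: [0.991, -0.086, -0.01, 0.104]
contact_force: [-1.3, 0.5, -0.3]
gripper_width: -0.3
```

```bash
python3 look.py 4; python3 geo.py
```

```text
5.575 [611.  -27.1  89.4] [-1.3  0.5 -0.3]
scene tcp px [254.9 232.5]
top tcp px [282.4 163.3]
tcp in window frame -1.7 -44.8 -30.5 tool z [-0.037 -0.205 -0.978] force [ 0.3 -0.1  0.6] t 5.675
down10 tool [ 0.01 -2.08  9.78]
casex10 tool [10.    0.02 -0.  ]
casey10 tool [ 0.01 -9.78 -2.08]
```

View pics/both4.png

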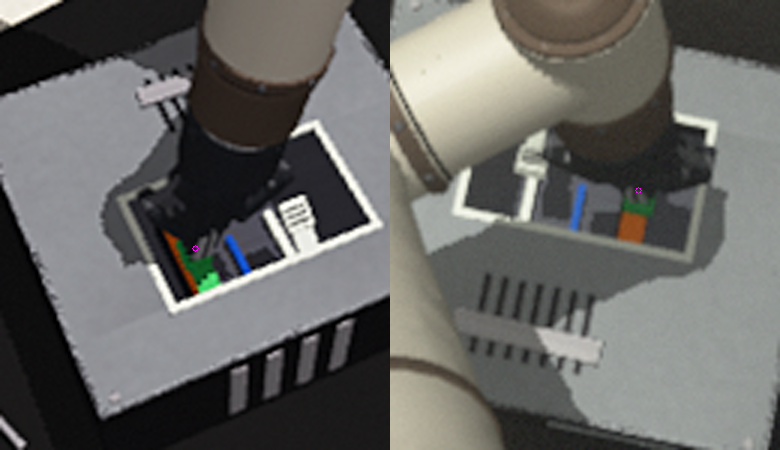

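```bash
cat > zoom.py <<'E'
import sys,cv2,numpy as np
n=sys.argv[1]
a=cv2.imread(f'pics/scene{n}.png')[195:270,220:320];b=cv2.imread(f'pics/top{n}.png')[125:200,220:320]
cv2.imwrite(f'pics/z{n}.png',np.hstack([cv2.resize(i,(400,300*1),interpolation=cv2.INTER_CUBIC) for i in (a,b)]))
E
python3 zoom.py 4
```

```text
(no output)
```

View pics/z4.png

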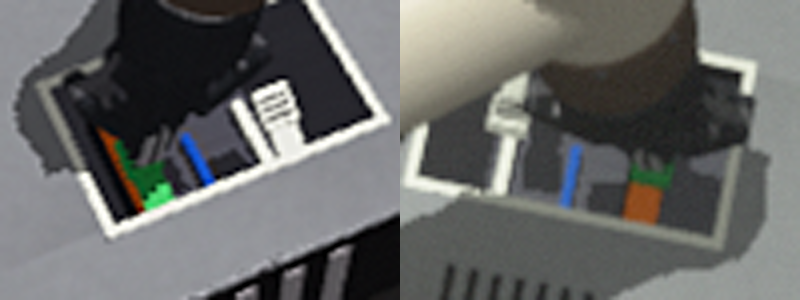

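Call:
jog_arm([
  [[-0.2,-0.1,0.4],[0,0,0],0],
  [[-0.2,-0.1,0.4],[0,0,0],0],
  [[-0.1,-0.1,0.4],[0,0,0],0],
  [[0,0,0],[0,0,0],0],
])

```text
clock: 6.18
position: [606.5, -25.7, 77.3]
ee_rot: [0.991, -0.086, -0.009, 0.104]
contact_force: [0.8, -0.1, 0.6]
gripper_width: -0.1
```

```bash
python3 look.py 5; python3 geo.py;python3 zoom.py 5
```

```text
6.175 [606.5 -25.7  77.3] [ 0.8 -0.1  0.6]
scene tcp px [254.4 233.2]
top tcp px [281.3 166.5]
tcp in window frame -6.8 -44.3 -42.7 tool z [-0.037 -0.205 -0.978] force [ 0.6  0.1 -1.1] t 6.275
down10 tool [ 0.01 -2.08  9.78]
casex10 tool [10.    0.02 -0.01]
casey10 tool [ 0.01 -9.78 -2.08]
```

View pics/z5.png

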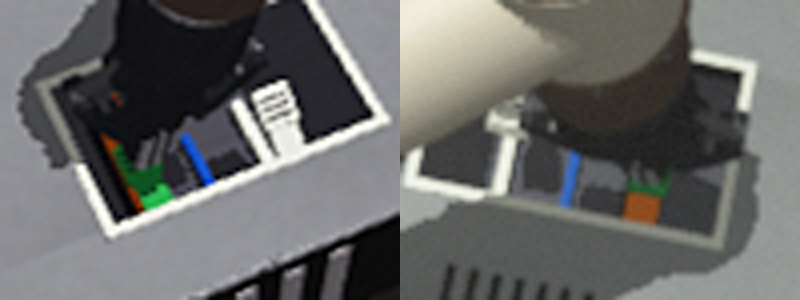

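```bash
python3 - <<'E'
from h import *
from scipy.optimize import least_squares
ex=np.array([.985,-.1745,0]);ey=np.array([.1745,.985,0]);W=np.array([620.7,16.8,120])
for c in M:
    R=cv2.Rodrigues(M[c]['rvec'])[0];print(c,(-R.T@M[c]['tvec'].ravel()).round())
a=np.array([220+345/4,125+130/4]);b=np.array([220+62/4,195+85/4])
s=least_squares(lambda P:np.r_[proj('top',P)[0]-a,proj('scene',P)[0]-b],W);d=s.x-W
print(s.x.round(1),s.fun.round(2),d@ex,d@ey,d[2])
for n in('scene','top'):
    im=cv2.imread(f'pics/{n}5.png');o=(225,195) if n=='scene' else (270,125)
    cv2.imwrite(f'pics/k_{n}.png',cv2.resize(im[o[1]:o[1]+50,o[0]:o[0]+50],(390,390),interpolation=cv2.INTER_CUBIC))
cv2.imwrite('pics/k5.png',np.hstack([cv2.imread('pics/k_scene.png'),cv2.imread('pics/k_top.png')]))
E
```

```text
scene [ 991. -276.  941.]
top [ 355.   67. 1003.]
[597.2 -67.4 187.8] [ 0.21  0.11  0.25 -0.02] -8.446859238277884 -87.06454255985504 67.75233859704352
```

View pics/k5.png

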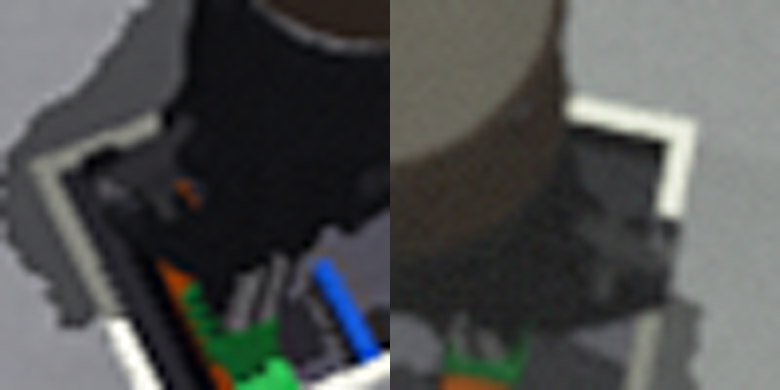

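The outer knuckle triangulates to about 68 mm above the panel, so there is ample clearance. The tips sit amid the green pad. Next I press the last millimetres in small steps.

Call:
jog_arm([
  [[-0.1,-0.04,0.2],[0,0,0],0],
  [[0,-0.04,0.2],[0,0,0],0],
  [[0,0,0],[0,0,0],0],
])

```text
clock: 6.65
position: [605.7, -25.5, 73.5]
ee_rot: [0.991, -0.086, -0.009, 0.104]
contact_force: [0.2, 0.1, 1.8]
gripper_width: -0.3
```

Call:
jog_arm([
  [[0,-0.04,0.2],[0,0,0],0],
  [[0,0,0],[0,0,0],0],
])

```text
clock: 6.9
position: [605.8, -25.6, 72.8]
ee_rot: [0.991, -0.086, -0.009, 0.104]
contact_force: [-0.5, 1.6, 7.3]
gripper_width: 0.1
```

Call:
jog_arm([
  [[0,-0.04,0.2],[0,0,0],0],
  [[0,0,0],[0,0,0],0],
  [[0,0,0],[0,0,0],0],
])

```text
clock: 7.28
position: [605.8, -25.5, 72.4]
ee_rot: [0.991, -0.086, -0.009, 0.105]
contact_force: [-4.6, 3.5, 14.9]
gripper_width: -0.2
```

Firmly on the stop: 15 N up with hardly any further travel, at pad height. Now straight up and out.

Call:
jog_arm([
  [[0,0.1,-0.5],[0,0,0],0],
  [[0,0.2,-1],[0,0,0],0],
  [[0.2,0.4,-2],[0,0,0],0],
  [[0,0.6,-2.8],[0,0,0],0],
  [[0,0.6,-2.8],[0,0,0],0],
  [[0,0.6,-2.8],[0,0,0],0],
  [[0,0.6,-2.8],[0,0,0],0],
  [[0,0.6,-2.8],[0,0,0],0],
  [[0,0,0],[0,0,0],0],
])

```text
clock: 8.4
position: [608.6, -25.6, 250.8]
ee_rot: [0.991, -0.086, -0.007, 0.103]
contact_force: [-0.5, 0.3, 0.0]
gripper_width: 0.1
```

Call:
jog_arm([
  [[0,-5,-1],[0,0,0],0],
  [[0,-5,-1],[0,0,0],0],
  [[0,-5,-1],[0,0,0],0],
  [[0,-5,-1],[0,0,0],0],
  [[0,-5,-1],[0,0,0],0],
  [[0,-5,-1],[0,0,0],0],
  [[0,0,0],[0,0,0],0],
])

```text
clock: 9.28
position: [659.8, 278.8, 240.9]
ee_rot: [0.991, -0.084, -0.011, 0.105]
contact_force: [-0.4, -0.5, -0.5]
gripper_width: 0.0
```

```bash
python3 look.py 6; python3 zoom.py 6; python3 - <<'E'
import cv2,numpy as np
cv2.imwrite('pics/full6.png',np.hstack([cv2.resize(cv2.imread(f'pics/{c}6.png'),(400,300)) for c in('scene','top')]))
E
```

```text
9.275 [659.8 278.8 240.9] [-0.4 -0.5 -0.5]
scene tcp px [375.7 149.1]
top tcp px [135.7 114.4]
```

View pics/z6.png

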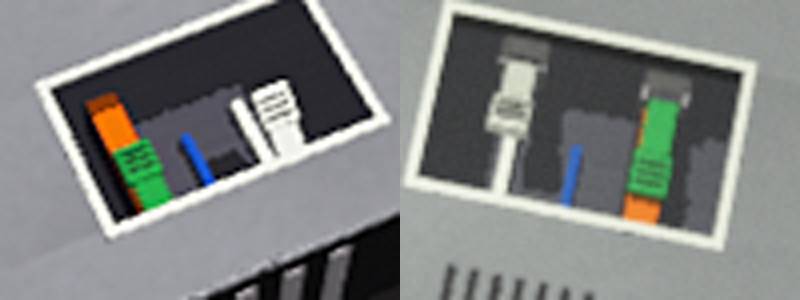

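View pics/full6.png

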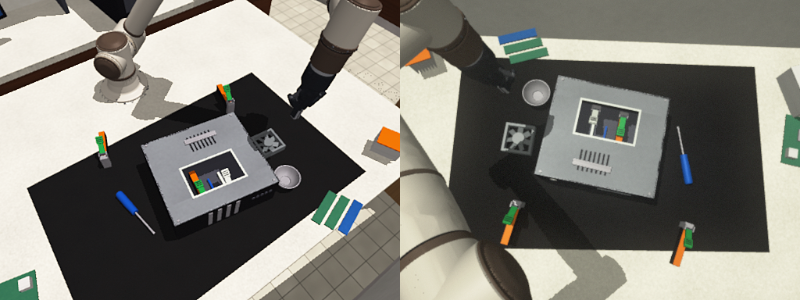

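```bash
python3 - <<'E'
from h import *
from scipy.optimize import least_squares
ex=np.array([.985,-.1745,0]);ey=np.array([.1745,.985,0]);W=np.array([620.7,16.8,120])
for n,a,b in(('green',(650,173),(138,160)),('white',(509,112),(274,104))):
    A=(np.array([a[0]-400,a[1]])+.5)/4-.5+[220,125];B=(np.array(b)+.5)/4-.5+[220,195]
    s=least_squares(lambda P:np.r_[proj('top',P)[0]-A,proj('scene',P)[0]-B],W);d=s.x-W
    print(n,s.x.round(1),s.fun.round(2),(d@ex).round(1),(d@ey).round(1))
# other things unchanged: image difference around cover/white
for c in('scene','top'):
    A=cv2.imread(f'pics/{c}0.png').astype(int);B=cv2.imread(f'pics/{c}6.png').astype(int)
    D=np.abs(A-B).max(2); r=(slice(200,280),slice(210,330)) if c=='scene' else (slice(115,240),slice(200,330))
    r=(slice(150,285),slice(170,350)) if c=='scene' else r
    m=(D[r]>45).astype(np.uint8);n,l,st,ce=cv2.connectedComponentsWithStats(m)
    print(c,[(st[i,:2]+[r[1].start,r[0].start]).tolist()+st[i,2:].tolist() for i in range(1,n) if st[i,4]>6])
E
```

```text
green [605.6 -27.4  70.1] [-0.4  -0.23 -0.48  0.06] -7.2 -46.2
white [632.9  56.9  94.6] [-0.09 -0.05 -0.11  0.02] 5.1 41.7
scene [[173, 150, 25, 4, 73], [203, 150, 7, 2, 9], [317, 166, 25, 28, 201], [331, 176, 8, 8, 23], [336, 193, 12, 6, 30], [248, 227, 14, 21, 97]]
top [[279, 156, 11, 9, 55], [277, 163, 11, 13, 105]]
```

The pad is now at about 70 mm (flat is 72, within the calibration), and the white pad has not moved. On the panel and in the window only the green lever changed. Handing in.

```bash
python3 -c "
from bench import arm
print(arm.job_done()); print(arm.read_state()['clock'])"
```

```text
the job is handed in; nothing more can be done
None
the job is handed in; nothing more can be done
```

I pressed the green lever inside the case down to its stop, drew the arm straight back out, and handed the job in at about 9.4 s. I went in through the window with the fingers shut and the tool leaned 12° so the knuckles cleared the frame.

**Which lever:** I took the one in the case, about 637 mm from the base. The two look-alikes on the mat are about 457 and 371 mm away.

**Press:** the upward force on the tool rose to about 15 N with almost no further travel, so the lever was on its stop.

**Last checks:**
- **Green pad:** it triangulates to about 70 mm high, against 72 mm for flat. The 2 mm gap is within the camera calibration.
- **White pad:** about 95 mm high, against about 96 mm before, and in the same place within 1 mm.
- **Loose parts:** comparing pictures from before and after, only the green lever changed on the panel and in the window. There was also a change near the fan in the scene view, which I took for the arm's shadow because the fan itself is in the same place. The screwdriver and bowl I checked only by eye.
- **Arm:** it ended well clear, with zero force on the tool apart from noise.
- **One reading that did not fit:** the force stayed near zero at each check on the way down, where I expected about 3 N. I read the force only while the arm was paused.

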